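# Fit the wheel, clamp flange and bayonet cap to the specimen grinder

## Task

Make up the spindle of the small bench grinder: put the grey abrasive wheel over the spindle onto its spring-loaded backing flange, then the plain steel clamp flange on the wheel, then the cap with the grip bar. Turn the cap gently on top of the spindle until its slots find the cross pins, press it down against the spring and turn it clockwise to the stop, so that it stays locked when you let go. The wheel is brittle and the pins are slender: never load anything on the spindle with more than about 50 N (5 kg), whether pressing, turning or pulling, and leave the other things on the bench where they lie.

Things in the scene. Friction and masses are not known exactly. Their poses are not given: they have to be found in the camera images.
- spindle_top (a point): Top centre of the grinder's upright spindle, 108 mm above the bench. z up; x, y turn with the grinder's housing (front panel at -x), NOT with the spindle. Downward from here: neck 18 mm across for 16 mm, then a pilot 35 mm across with a 3 mm chamfer; unloaded top of the backing flange (54 mm across) 38 mm below. White housing 186 x 160 mm; rim of its pan 155 mm across, 50 mm below.
- cross_pins (a point): On the spindle axis at the two crossed steel pins, 4 mm below spindle_top. Pins square, 5 x 5 mm, their four domed ends 17.5 mm from the axis. The locked spindle does not turn but stopped at an arbitrary, unreported angle: the pins may lie at any angle to this frame's x and y axes (the frame is the housing's). Seen from above, or found by feel.
- wheel_center (a point): Centre (half-way up) of the grey abrasive wheel: a ring 64 mm outside, 37 mm bore, 14 mm thick, about 110 g, flat on the bench, both faces alike. Grip it round the outside. It goes on first; seated on the unloaded backing flange its centre is 31 mm below spindle_top.
- flange_center (a point): Centre (half-way up) of the steel clamp flange: a plain ring 52 mm outside, 37 mm bore, 10 mm thick, 90 g, flat on the bench, both faces alike. Grip it round the outside. It goes on second; seated on the wheel with the spring unloaded its centre is 19 mm below spindle_top.
- cap_center (a point): Centre, on the axis, half-way up the dark steel bayonet cap, 24 mm above its underside; 140 g, standing on its open end. Round knurled body 48 mm across, 28 mm high; on top a grip bar 40 mm long (along x), 14 mm wide (along y), 20 mm high, its top 24 mm above this point. Locked, this point is about 7 mm above spindle_top.
- cap_lip (a point): On the cap's axis at the underside of its hidden inner lip, 8 mm above the cap's underside, 16 mm below cap_center. Lip with four slots 7.4 mm wide along +x, -x, +y, -y; below it a skirt bore 37 mm across. Slots off the pins, the lip rests on them: 1.5 mm below spindle_top. Slots on the pins (within about 4 degrees), it drops 4.5 mm till the skirt sits on the clamp flange.
- cap_bar (a point): Middle of the cap's grip bar, 14 mm above cap_center. After the drop the cap must be pressed about 6 to 7 mm more (8 is the hard bottom of the spring); then it turns clockwise seen from above, past a sill, to a stop 43 to 55 degrees from where it dropped. Let go there, it rises 2 mm into its notches and stays. Without that press it cannot turn; anticlockwise is blocked.
- backing_flange (a joint): How far the spring-loaded backing flange is pressed down, in m: 0 unloaded, 0.008 at its hard bottom. Spring 9 N at 0 plus 1.2 N per mm (the parts' own weight takes off about 4 N). With the cap locked it stays at about 0.003; about 0.0055 is needed to turn the cap past the sill.
- caliper: steel vernier caliper, 232 mm long, lying near the front edge of the bench: a bystander, leave it alone
- hex_key: black hex key, 99 mm long, lying on the bench left of the grinder's front: a bystander, leave it alone
- brush: wooden-handled cleaning brush, 165 mm long, behind and left of the grinder: a bystander, leave it alone
- tweezers: steel tweezers, 126 mm long, behind and right of the grinder: a bystander, leave it alone
- specimen_a: round mounted specimen, 30 mm across, 18 mm high, to the right: a bystander, leave it alone
- specimen_b: round mounted specimen, 30 mm across, 17 mm high, to the right: a bystander, leave it alone
- specimen_c: round mounted specimen, 30 mm across, 21 mm high, to the right: a bystander, leave it alone
Mind the look-alikes: they are no part of the job. Of the things that look like the part that bears cap_center, take the one that is farthest to the robot's right at the start.

How it is judged:
By the outcome, as a careful person would: the job done as asked, in the order asked, and still so for the second after the job is handed in, with the robot touching nothing.
It also fails if it takes over 72 s, if anything falls off the work surface, if the arm or the gripper's body presses on something with over 40 N, if the wrist force passes 120 N, or if a joint passes its speed limit or range.

## Robot

A 6-joint arm with a two-finger parallel gripper is mounted at the origin on a cart in front of the work surface, level with it; the furniture and walls round the work are solid. World frame = base frame: x ahead of the robot, y to its left, z up, the work surface at z = 0. Lengths are in m, angles in degrees, forces in N, time in s.
With the tool pointing down it reaches from about 0.25 to 0.85 m from the base axis. Payload 12.5 kg.
Tool frame: the origin (TCP) lies midway between the tips of the shut fingers; the grasp point (between the pads) lies 19 mm behind it; z points along the fingers, y is the line along which they close (so a half turn about z gives the same grasp; the last joint's range is limited). The gripper opens to 93 mm and grips with 3 to 60 N. Pads are 15 mm wide; open, the fingers measure 128 mm over their backs; the gripper's body (75 mm by 188 mm) begins 65 mm behind the grasp point.
Start: joints at [-71.941, 20.094, 94.641, -0, 65.266, -4.847], TCP at [0.214, -0.507, 0.219] pointing down, gripper open.
Joint ranges: [-157.81, 157.81], [-45, 120.19], [0.68, 151.7], [-89.99, 269.99], [4.06, 180], [-164.3, 164.3]. Speed limits (degrees/s): [127.2, 127.2, 159.86, 180, 180, 180].

## Interface

Orientations are given as [roll, pitch, yaw] about the fixed x, y, z axes, in that order (R = Rz(yaw) Ry(pitch) Rx(roll)).
In Python, from cell import bot gives the robot as it stands.
- The arm moves only by the tool drive_tool, never from a script. Its argument "rows" is a list of rows, each an object with "translation": the shift along the tool's x, y, z each as a share of 0.02 m, from -1 to 1, a list of three; "twist": the turn about the tool's z as a share of 90 degrees, from -1 to 1. In form: [{"translation": [x, y, z], "twist": twist}, ...]. A call has 1 to 5 rows; each row shifts and turns the commanded pose from where the row before left it, along the tool's axes as they then stand; what a row does not reach is not made up. A row lasts 1/8 s, in which the tool goes at most 62.5 mm and 10.7 degrees, less where a joint would pass 70% of its speed; a pose out of reach is approached as far as the arm can. A call with a number of a shift or a turn outside -1 to 1 is refused whole. A call with a gripper value outside its range is refused whole. "jaw" is the opening in per cent of the stroke, from 0 (shut) to 100 (fully open), set as the call begins (left out, the last holds). The fingers move at their own pace and stop on an object; "newtons" is the grip in N (left out, the last holds). Time passes only in rows, so rows that do not move let the fingers close. It gives the time, the measured TCP pose, the force, the opening and the grip force at its end, in the units of the state.
- bot.sense(): the state, without advancing time (a new reading comes with each control period).
- bot.read_camera(name): name is "side" or "top" or "wrist"; returns the picture (420x560x3 uint8, red, green, blue); there is no depth.
- bot.camera_params(name): a dict with "fovy" (degrees; the focal length in pixels is half the picture's height over the tangent of half this angle, whatever the lens; pixels are square), "cx", "cy" (the principal point, pixels), "world_from_camera" (4x4, takes a point from camera to world coordinates). Camera axes: x right, y down, z forward; pixel columns grow to the right and rows downward; lengths in m; the calibration is good to about 2 mm. A picture is of the moment at which its call begins: read the wrist's pose just before it. camera_params takes no time and is no camera call; for the wrist camera it gives the pose at the moment of the call.
- bot.hand_in(): hands the job in; it is judged then, once.
The state is a dict: "t": time; "joint_positions": joint angles; "joint_velocities": joint speeds; "effort": joint torques, N m; "ee_pos": TCP position; "ee_rot": TCP orientation; "wrist_force": force on the tool from outside, world axes, zero at the start; "moment": the same for the moment, N m; "opening": finger opening in m; "grasp_force": force on a finger pad.
Only numpy, scipy, OpenCV 4.12 (cv2) and the standard library are available. Lean on these libraries where they do the work, as an engineer would, in place of code of your own. Each camera call takes 0.05 s, during which the arm holds its last target. There are 200 camera calls.

## Working session

There is one attempt and no reset: what is moved stays moved. The work goes in short steps, Python scripts to look and compute and a tool call to move; the robot and the scene stay as the last step left them, time stands still between calls to the robot, and variables do not carry over. Pictures are saved under pics/ and viewed, at most 10 in all, crops included, and the job is handed in when it is done.

Besides the shell and the picture viewer there is one more tool, called after "Request:" as a command line: name --argument value ..., lists and objects as JSON in quotes. drive_tool: Moves the arm, as the interface text tells. Shift numbers are shares of 0.02 m and turn numbers shares of 90 degrees, none past 1 either way. Its arguments: {"type":"object","properties":{"rows":{"type":"array","items":{"type":"object","properties":{"translation":{"type":"array","items":{"type":"number"}},"twist":{"type":"number"}}}},"jaw":{"type":"number"},"newtons":{"type":"number"}},"required":["rows"]}

```bash
mkdir -p pics; ls; python3 - <<'E'
from cell import bot
import cv2,numpy as np
np.set_printoptions(precision=4,suppress=True)
print(bot.sense())
for n in ['top','side','wrist']:
    p=bot.camera_params(n);print(n,p)
    cv2.imwrite(f'pics/{n}0.png',bot.read_camera(n)[:,:,::-1])
a=cv2.imread('pics/top0.png')
E
```

```text
pics
{'t': 0.0, 'joint_positions': array([-71.9397,  20.1221,  94.6748,  -0.0032,  65.2647,  -4.8477]), 'joint_velocities': array([-0.0398, -0.0484,  0.0507, -0.0075,  0.0603,  0.0511]), 'effort': array([ -0.0001, -49.7317, -28.5259,   0.0699,   0.0255,  -0.0001]), 'ee_pos': array([ 0.214 , -0.5063,  0.2181]), 'ee_rot': array([-179.9383,   -0.0023,   22.9094]), 'wrist_force': array([-0.6004, -0.2419,  0.7424]), 'moment': array([ 0.0186, -0.0085, -0.023 ]), 'grasp_force': 0.0, 'opening': 0.0926818493665164}
top {'fovy': 56.11311259493524, 'cx': 273.06542295065026, 'cy': 208.1383772351846, 'world_from_camera': array([[-0.0025, -0.9986,  0.0519,  0.4538],
       [-0.9999,  0.0031,  0.0104, -0.0282],
       [-0.0105, -0.0519, -0.9986,  0.9905],
       [ 0.    ,  0.    ,  0.    ,  1.    ]])}
side {'fovy': 49.193759267299114, 'cx': 276.08271957840867, 'cy': 210.1738105277691, 'world_from_camera': array([[-0.9985,  0.0035,  0.054 ,  0.4735],
       [-0.0475,  0.4239, -0.9045,  0.975 ],
       [-0.026 , -0.9057, -0.4231,  0.5744],
       [ 0.    ,  0.    ,  0.    ,  1.    ]])}
wrist {'fovy': 61.567982485017104, 'cx': 279.9703616954836, 'cy': 206.90589852240058, 'world_from_camera': array([[ 0.3892, -0.8797, -0.2731,  0.291 ],
       [-0.9212, -0.3718, -0.115 , -0.4746],
       [-0.0004,  0.2964, -0.9551,  0.3832],
       [ 0.    ,  0.    ,  0.    ,  1.    ]])}
```

View pics/top0.png

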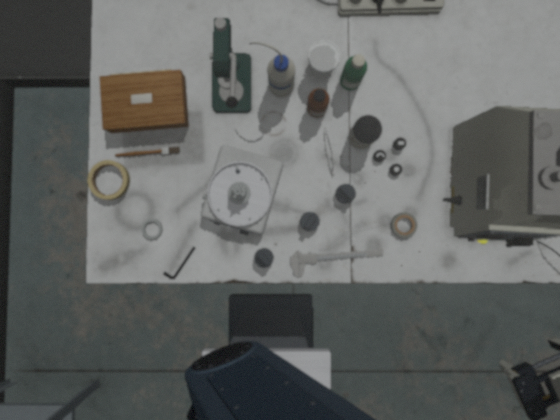

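View pics/side0.png

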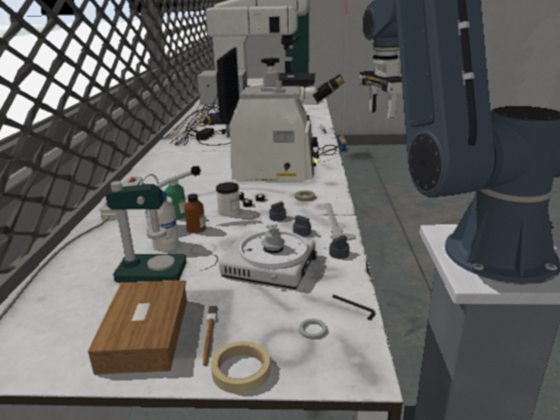

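The top view shows these candidates for the cap: dark knobbed cylinders at (345,194), (310,221) and (263,258), plus the dark-lidded jar at (367,130), which is too big. I choose (345,194), the one farthest right. The wheel is the ring at (403,225) and the flange the ring at (152,230). The tape roll at (109,180) is not a part. The spindle is at (239,193). I'll check these in one close crop.

```bash
cat > h.py <<'E'
from cell import bot
import cv2,numpy as np
np.set_printoptions(precision=4,suppress=True)
def ray(P,u,v,z):
    "world point on plane z seen at pixel u,v"
    f=210/np.tan(np.radians(P['fovy']/2)); T=P['world_from_camera']
    d=T[:3,:3]@np.array([(u-P['cx'])/f,(v-P['cy'])/f,1]); o=T[:3,3]
    return o+d*(z-o[2])/d[2]
def proj(P,X):
    f=210/np.tan(np.radians(P['fovy']/2)); T=P['world_from_camera']
    c=T[:3,:3].T@(np.array(X)-T[:3,3]); return f*c[0]/c[2]+P['cx'],f*c[1]/c[2]+P['cy']
E
python3 - <<'E'
from h import *
a=cv2.imread('pics/top0.png')
def crop(x,y,w,h,s): 
    return np.clip(cv2.resize(a[y:y+h,x:x+w],None,fx=s,fy=s,interpolation=cv2.INTER_CUBIC)*1.6,0,255).astype('u1')
A=crop(130,140,160,140,5)[:, :]; 
B=crop(245,165,180,110,4)
cv2.imwrite('pics/c1.png',crop(195,140,80,100,6)); 
C=np.zeros((600,800,3),'u1')
c=crop(195,145,92,95,4);C[:c.shape[0],:c.shape[1]]=c   # grinder at 4x
c=crop(320,170,107,75,4)[:, :428];C[:300,370:370+c.shape[1]]=c[:300,:430]
c=crop(135,213,40,40,5);C[390:590,:200]=c
c=crop(245,200,100,70,5);C[310:600,290:790]=c[:290]
cv2.imwrite('pics/c1.png',C)
P=bot.camera_params('top')
for n,u,v,z in [('cap',345,194,.048),('c2',310,221,.048),('c3',263,258,.048),('wheel',403,225,.014),('flange',152,230,.01),('sp',239,193,.108)]: print(n,ray(P,u,v,z))
E
```

```text
cap [ 0.5362 -0.1908  0.048 ]
c2 [ 0.4718 -0.1065  0.048 ]
c3 [0.3841 0.0059 0.048 ]
wheel [ 0.462  -0.3386  0.014 ]
flange [0.4512 0.284  0.01  ]
sp [0.5341 0.0576 0.108 ]
```

View pics/c1.png

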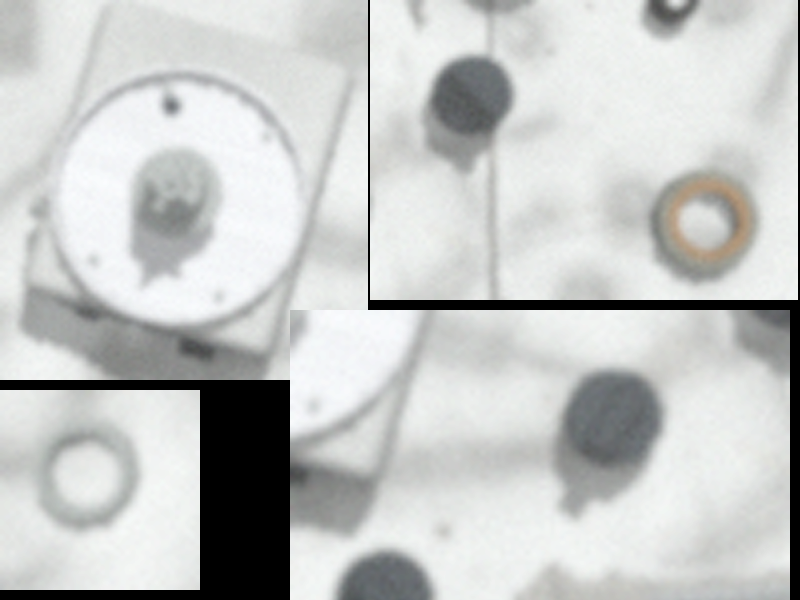

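The crops confirm it: a dark round knob cap at the far right, a grey ring with an orange paper label (the wheel) and a plain thin ring (the flange). I'll turn the tool to yaw 90 (tool x = world y, tool y = world x) and go to the wheel by way of the bench front, clear of the microscope.

Request:
drive_tool --rows '[{"translation": [0,0,0.5],"twist": -0.107},{"translation": [0,0,0.5],"twist": -0.107},{"translation": [0,0,0.5],"twist": -0.107},{"translation": [0,0,0.5],"twist": -0.107},{"translation": [0,0,0.5],"twist": -0.107}]' --jaw 100

```text
t: 0.78
ee_pos: [0.2141, -0.5065, 0.1681]
ee_rot: [-180.0, -0.0, 71.4]
wrist_force: [-1.0, -0.5, -0.4]
opening: 0.0929
grasp_force: 0.0
```

Request:
drive_tool --rows '[{"translation": [0,0,0.5],"twist": -0.107},{"translation": [0,0,0.5],"twist": -0.104},{"translation": [1,0.5,0]},{"translation": [1,0.5,0]},{"translation": [1,0.5,0]}]'

```text
invalid input
```

Request:
drive_tool --rows '[{"translation": [1,0.5,0]},{"translation": [1,0.5,0]},{"translation": [1,0.5,0]},{"translation": [1,0.5,0]},{"translation": [0.5,1,0]}]'

```text
invalid input
```

Request:
drive_tool --rows '[{"translation": [0,1,0]},{"translation": [0,1,0]},{"translation": [0,1,0]},{"translation": [0,1,0]},{"translation": [0,1,0]}]'

```text
invalid input
```

Rows evidently need the twist given explicitly.

Request:
drive_tool --rows '[{"translation": [0,0,0.5],"twist": -0.107},{"translation": [0,0,0.5],"twist": -0.1},{"translation": [1,0.5,0],"twist": 0},{"translation": [1,0.5,0],"twist": 0},{"translation": [1,0.5,0],"twist": 0}]'

```text
t: 1.4
ee_pos: [0.2453, -0.4451, 0.149]
ee_rot: [180.0, 0.0, 89.6]
wrist_force: [1.1, -0.1, -0.1]
opening: 0.0935
grasp_force: 0.0
```

Request:
drive_tool --rows '[{"translation": [1,0.5,0],"twist": 0},{"translation": [1,0.5,0],"twist": 0},{"translation": [1,0.5,0],"twist": 0},{"translation": [1,0.5,0],"twist": 0},{"translation": [0.5,1,0],"twist": 0}]'

```text
t: 2.02
ee_pos: [0.3053, -0.3555, 0.1488]
ee_rot: [-180.0, -0.0, 89.7]
wrist_force: [-0.0, -0.3, 0.5]
opening: 0.0928
grasp_force: 0.0
```

Request:
drive_tool --rows '[{"translation": [0,1,0],"twist": 0},{"translation": [0,1,0],"twist": 0},{"translation": [0,1,0],"twist": 0},{"translation": [0,1,0],"twist": 0},{"translation": [0,1,0],"twist": 0}]'

```text
t: 2.65
ee_pos: [0.4062, -0.3578, 0.1485]
ee_rot: [-180.0, -0.0, 89.7]
wrist_force: [-0.8, 0.3, 0.5]
opening: 0.0929
grasp_force: 0.0
```

```bash
cat >> h.py <<'E'
def snap(n,cam='wrist'):
    P=bot.camera_params(cam); im=bot.read_camera(cam)[:,:,::-1].copy(); cv2.imwrite(f'pics/{n}.png',im); np.save(f'pics/{n}.npy',P,allow_pickle=True)
    return im,P
E
python3 - <<'E'
from h import *
s=bot.sense();print(s['t'],s['ee_pos'],s['ee_rot'])
im,P=snap('w1')
E
```

```text
2.65 [ 0.4062 -0.3578  0.1485] [-179.9946   -0.0039   89.6785]
```

View pics/w1.png

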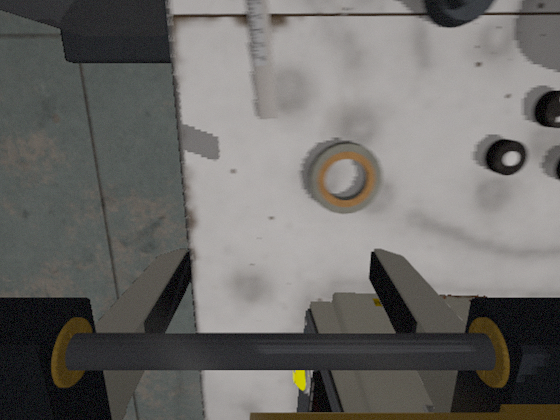

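The wrist view shows the wheel alone on the bench, with its orange label ring centred near (347,176) and the caliper end at (265,110), well clear. I'll fit the label.

```bash
python3 - <<'E'
from h import *
im=cv2.imread('pics/w1.png');P=np.load('pics/w1.npy',allow_pickle=True).item()
h=cv2.cvtColor(im,cv2.COLOR_BGR2HSV)
m=((h[...,0]>5)&(h[...,0]<20)&(h[...,1]>70)&(h[...,2]>60)).astype('u1');m[:120]=0;m[230:]=0;m[:,:290]=0;m[:,400:]=0
c=max(cv2.findContours(m,cv2.RETR_EXTERNAL,cv2.CHAIN_APPROX_NONE)[0],key=len)
e=cv2.fitEllipse(c);print(e)
w=ray(P,*e[0],.014);print(w,w-bot.sense()['ee_pos'])
print(ray(bot.camera_params('top'),403,224,.014))
E
```

```text
((346.0234069824219, 178.8763427734375), (54.113121032714844, 58.118438720703125), 62.216644287109375)
[ 0.4642 -0.3432  0.014 ] [ 0.0562  0.0147 -0.1346]
[ 0.4644 -0.3386  0.014 ]
```

Request:
drive_tool --rows '[{"translation": [0.27,0.94,0.5],"twist": 0},{"translation": [0.27,0.93,0.5],"twist": 0},{"translation": [0.24,0.93,0.8],"twist": 0},{"translation": [0,0,1],"twist": 0},{"translation": [0,0,1],"twist": 0}]'

```text
t: 3.32
ee_pos: [0.4616, -0.3416, 0.0711]
ee_rot: [-180.0, -0.0, 89.7]
wrist_force: [0.0, -0.2, -0.2]
opening: 0.0928
grasp_force: 0.0
```

```bash
python3 - <<'E'
from h import *
s=bot.sense();print(s['t'],s['ee_pos'],s['ee_rot'])
im,P=snap('w2')
h=cv2.cvtColor(im,cv2.COLOR_BGR2HSV)
m=((h[...,0]>5)&(h[...,0]<20)&(h[...,1]>70)&(h[...,2]>60)).astype('u1')
n,l,st,ce=cv2.connectedComponentsWithStats(m)
i=1+np.argmax(st[1:,4]);print(st[i],proj(P,[.464,-.3413,.014]))
for c in cv2.findContours(m,cv2.RETR_EXTERNAL,cv2.CHAIN_APPROX_NONE)[0]:
    if len(c)>80:
        e=cv2.fitEllipse(c);print(e,ray(P,*e[0],.014))
E
```

```text
3.325 [ 0.4616 -0.3416  0.0711] [-179.9642   -0.0321   89.719 ]
[ 244  193   74   69 1848] (np.float64(282.7152148583177), np.float64(225.5850628665845))
((280.24749755859375, 226.86178588867188), (68.12249755859375, 72.19837951660156), 89.50733184814453) [ 0.4623 -0.3422  0.014 ]
```

View pics/w2.png

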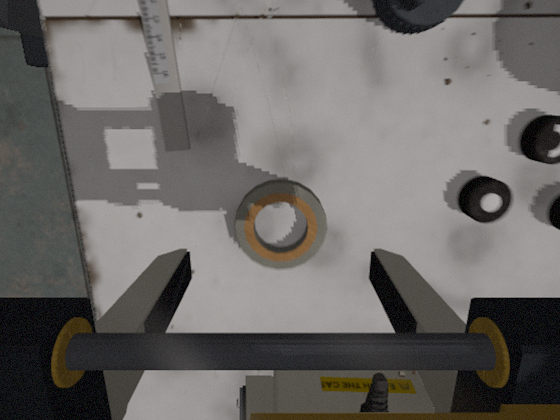

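The wheel sits centred between the fingers, label ring at (280,227). I'll go down and grip at a moderate force.

Request:
drive_tool --rows '[{"translation": [0,0,1],"twist": 0},{"translation": [0,0,1],"twist": 0},{"translation": [0,0,1],"twist": 0},{"translation": [0,0,0.2],"twist": 0},{"translation": [0,0,0],"twist": 0}]'

```text
t: 4.0
ee_pos: [0.4611, -0.3423, 0.0086]
ee_rot: [-180.0, -0.0, 89.7]
wrist_force: [0.5, 0.3, 0.2]
opening: 0.0929
grasp_force: 0.0
```

Request:
drive_tool --rows '[{"translation": [0,0,0],"twist": 0},{"translation": [0,0,0],"twist": 0},{"translation": [0,0,0],"twist": 0},{"translation": [0,0,0],"twist": 0},{"translation": [0,0,0],"twist": 0}]' --jaw 50 --newtons 15

```text
t: 4.62
ee_pos: [0.4611, -0.3425, 0.0089]
ee_rot: [180.0, 0.0, 89.7]
wrist_force: [-0.5, -0.2, 3.1]
opening: 0.0624
grasp_force: 14.9
```

Only the lowest 5 mm of the fingers overlap the wheel. I'll regrip 4 mm deeper.

Request:
drive_tool --rows '[{"translation": [0,0,0],"twist": 0},{"translation": [0,0,0.1],"twist": 0},{"translation": [0,0,0.13],"twist": 0}]' --jaw 76

```text
t: 5.0
ee_pos: [0.4609, -0.3423, 0.0038]
ee_rot: [-180.0, -0.0, 89.7]
wrist_force: [0.2, -0.3, -0.4]
opening: 0.0703
grasp_force: 0.0
```

Request:
drive_tool --rows '[{"translation": [0,0,0],"twist": 0},{"translation": [0,0,0],"twist": 0},{"translation": [0,0,0],"twist": 0}]' --jaw 50 --newtons 20

```text
t: 5.38
ee_pos: [0.4609, -0.3423, 0.004]
ee_rot: [-180.0, -0.0, 89.7]
wrist_force: [-0.3, 0.3, -1.0]
opening: 0.0624
grasp_force: 19.9
```

Request:
drive_tool --rows '[{"translation": [0,0,-1],"twist": 0},{"translation": [0.5,0,-1],"twist": 0},{"translation": [1,0,-1],"twist": 0},{"translation": [1,0,-1],"twist": 0},{"translation": [1,0,-1],"twist": 0}]'

```text
t: 6.0
ee_pos: [0.4615, -0.2718, 0.1061]
ee_rot: [179.9, 0.0, 89.7]
wrist_force: [0.1, 0.3, -1.4]
opening: 0.0628
grasp_force: 19.9
```

Request:
drive_tool --rows '[{"translation": [1,0.5,-1],"twist": 0},{"translation": [1,0.5,-1],"twist": 0},{"translation": [1,0.5,-1],"twist": 0},{"translation": [1,0.5,-0.5],"twist": 0},{"translation": [1,0.5,0],"twist": 0}]'

```text
t: 6.62
ee_pos: [0.5126, -0.1721, 0.1764]
ee_rot: [179.8, 0.1, 89.7]
wrist_force: [-0.1, -0.5, -1.3]
opening: 0.063
grasp_force: 19.9
```

Request:
drive_tool --rows '[{"translation": [1,0.5,0],"twist": 0},{"translation": [1,0.5,0],"twist": 0},{"translation": [1,0,0],"twist": 0},{"translation": [1,0,0],"twist": 0},{"translation": [1,0,0],"twist": 0}]'

```text
t: 7.25
ee_pos: [0.5322, -0.0716, 0.1744]
ee_rot: [180.0, 0.0, 89.7]
wrist_force: [0.3, -0.3, -0.9]
opening: 0.0624
grasp_force: 19.9
```

Request:
drive_tool --rows '[{"translation": [1,0,0],"twist": 0},{"translation": [0.8,0,0],"twist": 0},{"translation": [0,0,0],"twist": 0}]'

```text
t: 7.62
ee_pos: [0.5327, -0.0357, 0.174]
ee_rot: [-180.0, -0.0, 89.8]
wrist_force: [1.1, 0.4, -2.2]
opening: 0.0625
grasp_force: 19.9
```

```bash
python3 - <<'E'
from h import *
s=bot.sense();print(s['t'],s['ee_pos'],s['ee_rot'])
im,P=snap('w3')
print(proj(P,[.534,.0576,.108]))
E
```

```text
7.625 [ 0.5327 -0.0357  0.174 ] [-179.9974   -0.0007   89.7696]
(np.float64(280.6637736792528), np.float64(78.96288484281449))
```

View pics/w3.png

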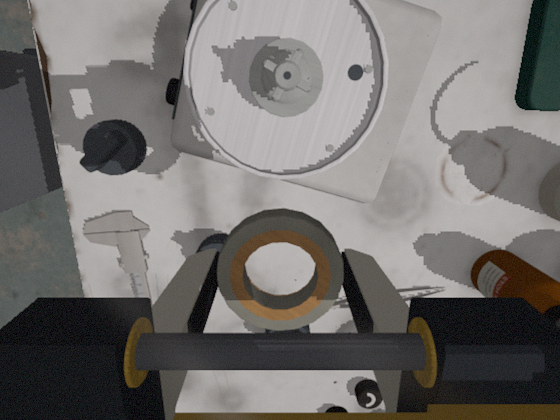

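The wrist view shows the spindle top near (287,75) with four pin ends, the wheel held level with its label near (281,275), and the grinder pan clear. I'll measure the spindle and pins on a rectified crop.

```bash
python3 - <<'E'
from h import *
im=cv2.imread('pics/w3.png');P=np.load('pics/w3.npy',allow_pickle=True).item()
c=ray(P,287,75,.108);print('spindle',c)
# rectify plane z=.1065, world x right, y up, 10px/mm
z=.1065;c0=ray(P,287,75,z)
w=np.array([[-.03,-.03],[.03,-.03],[.03,.03],[-.03,.03]])
src=np.float32([proj(P,[c0[0]+a,c0[1]+b,z]) for a,b in w]);dst=np.float32([[300+a*1e4,300-b*1e4] for a,b in w])
R=cv2.warpPerspective(im,cv2.getPerspectiveTransform(src,dst),(600,600),flags=cv2.INTER_CUBIC)
R=np.clip(R*1.5,0,255).astype('u1');cv2.imwrite('pics/r3.png',R)
h=cv2.cvtColor(im,cv2.COLOR_BGR2HSV)
m=((h[...,0]>5)&(h[...,0]<20)&(h[...,1]>60)&(h[...,2]>50)).astype('u1');m[:200]=0;m[:,:225]=0;m[:,340:]=0;m[330:]=0
k=max(cv2.findContours(m,cv2.RETR_EXTERNAL,cv2.CHAIN_APPROX_NONE)[0],key=len)
e=cv2.fitEllipse(cv2.convexHull(k));print(e,ray(P,*e[0],.174-.004+.014), bot.sense()['ee_pos'])
E
```

```text
spindle [0.5379 0.0599 0.108 ]
((279.77581787109375, 274.8424987792969), (91.00051879882812, 101.35847473144531), 89.8304443359375) [ 0.5331 -0.0363  0.184 ] [ 0.5327 -0.0364  0.174 ]
```

View pics/r3.png

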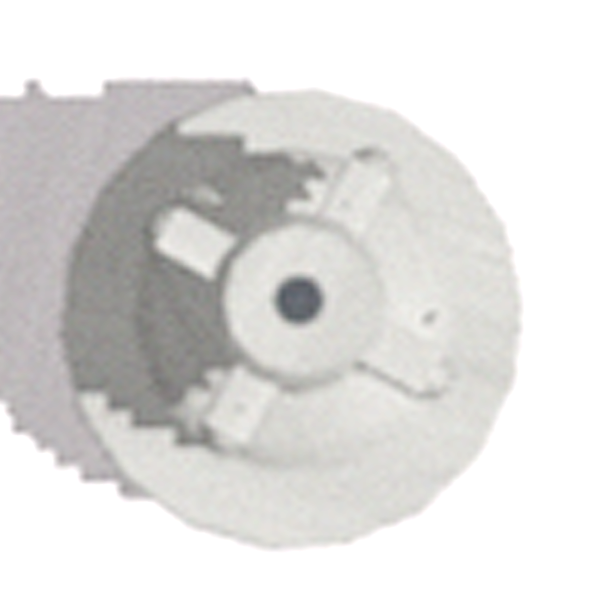

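Pins run at about 62.5° / −27.5° in world axes (ends at (368,160), (235,418), (168,230) and (447,378) in the crop). The spindle is at (0.538, 0.060). I'll move the wheel over it and check before lowering.

Request:
drive_tool --rows '[{"translation": [1,0.1,0],"twist": 0},{"translation": [1,0.1,0.5],"twist": 0},{"translation": [1,0.05,0.5],"twist": 0},{"translation": [1,0,0.5],"twist": 0},{"translation": [0.82,0,0.5],"twist": 0}]'

```text
t: 8.3
ee_pos: [0.5381, 0.0607, 0.1333]
ee_rot: [-180.0, 0.0, 89.7]
wrist_force: [0.1, 0.1, -1.6]
opening: 0.0625
grasp_force: 19.9
```

Request:
drive_tool --rows '[{"translation": [0,0,0.5],"twist": 0},{"translation": [0,0,0],"twist": 0}]'

```text
t: 8.55
ee_pos: [0.5378, 0.0594, 0.1232]
ee_rot: [-179.9, 0.0, 89.7]
wrist_force: [0.6, -1.0, -2.0]
opening: 0.0626
grasp_force: 19.9
```

```bash
python3 - <<'E'
from h import *
s=bot.sense();print(s['t'],s['ee_pos'],s['ee_rot'])
im,P=snap('w4')
u,v=map(int,proj(P,[.538,.060,.108]));print(u,v)
C=im[max(v-80,0):v+80,u-100:u+100]
cv2.imwrite('pics/r4.png',np.clip(cv2.resize(C,None,fx=3.7,fy=3.7,interpolation=cv2.INTER_CUBIC)*1.5,0,255).astype('u1'));print(max(v-80,0),u-100)
h=cv2.cvtColor(im,cv2.COLOR_BGR2HSV)
m=((h[...,0]>5)&(h[...,0]<20)&(h[...,1]>60)&(h[...,2]>50)).astype('u1');m[:200]=0;m[:,:225]=0;m[:,340:]=0;m[330:]=0
k=max(cv2.findContours(m,cv2.RETR_EXTERNAL,cv2.CHAIN_APPROX_NONE)[0],key=len)
e=cv2.fitEllipse(cv2.convexHull(k));print(e,ray(P,*e[0],s['ee_pos'][2]+.01))
E
```

```text
8.55 [0.5378 0.0594 0.1232] [-179.9162    0.0106   89.6912]
279 251
171 179
((279.79107666015625, 274.81878662109375), (90.75245666503906, 101.62310791015625), 89.78973388671875) [0.5382 0.0589 0.1332]
```

View pics/r4.png

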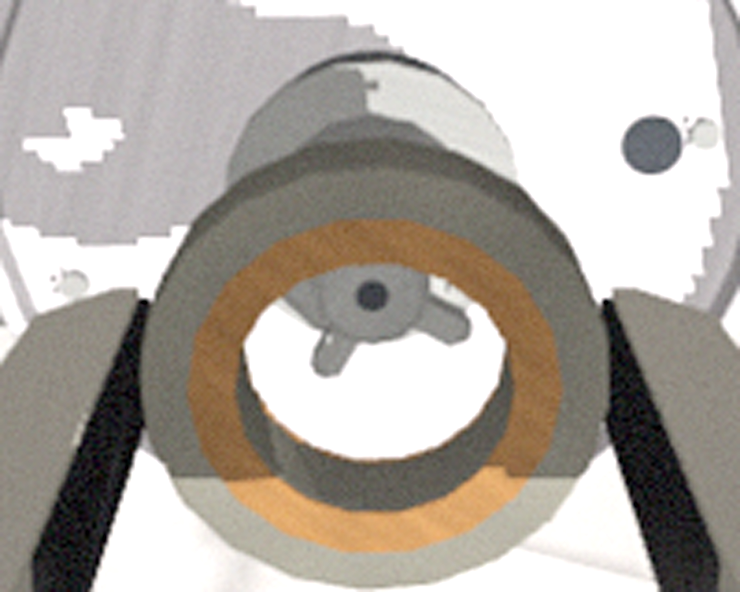

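Through the bore the hub dot is at about (279.5,251), where predicted. The wheel needs about +1 mm in y. I'll lower it gently and watch the force.

Request:
drive_tool --rows '[{"translation": [0.05,0,0.3],"twist": 0},{"translation": [0,0,0.3],"twist": 0},{"translation": [0,0,0.15],"twist": 0},{"translation": [0,0,0.15],"twist": 0},{"translation": [0,0,0],"twist": 0}]'

```text
t: 9.22
ee_pos: [0.538, 0.0606, 0.1058]
ee_rot: [-180.0, -0.0, 89.7]
wrist_force: [-0.8, 0.2, -2.3]
opening: 0.0624
grasp_force: 19.9
```

Request:
drive_tool --rows '[{"translation": [0,0,0.25],"twist": 0},{"translation": [0,0,0.25],"twist": 0},{"translation": [0,0,0.25],"twist": 0},{"translation": [0,0,0.15],"twist": 0},{"translation": [0,0,0],"twist": 0}]'

```text
t: 9.85
ee_pos: [0.538, 0.0609, 0.0877]
ee_rot: [-180.0, -0.0, 89.7]
wrist_force: [-1.3, 5.3, -1.9]
opening: 0.0626
grasp_force: 20.0
```

Request:
drive_tool --rows '[{"translation": [0.04,0,0.1],"twist": 0},{"translation": [0,0,0.2],"twist": 0},{"translation": [0,0,0.15],"twist": 0},{"translation": [0,0,0],"twist": 0}]'

```text
t: 10.35
ee_pos: [0.5382, 0.0613, 0.0787]
ee_rot: [-180.0, 0.0, 89.7]
wrist_force: [-1.1, 1.3, -1.9]
opening: 0.0625
grasp_force: 19.9
```

Request:
drive_tool --rows '[{"translation": [0,0,0.1],"twist": 0},{"translation": [0,0,0.1],"twist": 0},{"translation": [0,0,0],"twist": 0}]'

```text
t: 10.72
ee_pos: [0.5382, 0.0614, 0.0749]
ee_rot: [-180.0, 0.0, 89.7]
wrist_force: [-0.5, 1.1, -2.4]
opening: 0.0627
grasp_force: 19.9
```

Request:
drive_tool --rows '[{"translation": [0,0,0],"twist": 0},{"translation": [0,0,0],"twist": 0},{"translation": [0,0,-1],"twist": 0},{"translation": [0,0,-1],"twist": 0},{"translation": [0,0,-1],"twist": 0}]' --jaw 100

```text
t: 11.35
ee_pos: [0.5383, 0.0614, 0.1358]
ee_rot: [180.0, 0.0, 89.7]
wrist_force: [-0.8, -0.7, 0.6]
opening: 0.093
grasp_force: 0.0
```

Request:
drive_tool --rows '[{"translation": [1,-0.4,-0.5],"twist": 0},{"translation": [1,-0.4,0],"twist": 0},{"translation": [1,-0.4,0],"twist": 0},{"translation": [1,-0.4,0],"twist": 0},{"translation": [1,-0.4,0],"twist": 0}]'

```text
t: 11.98
ee_pos: [0.4987, 0.1623, 0.1453]
ee_rot: [180.0, -0.0, 89.7]
wrist_force: [-0.1, -0.1, -0.5]
opening: 0.093
grasp_force: 0.0
```

Request:
drive_tool --rows '[{"translation": [1,-0.4,0],"twist": 0},{"translation": [1,-0.4,0],"twist": 0},{"translation": [1,-0.4,0.5],"twist": 0},{"translation": [1,-0.4,1],"twist": 0},{"translation": [1,-0.4,1],"twist": 0}]'

```text
t: 12.6
ee_pos: [0.4593, 0.2626, 0.0948]
ee_rot: [179.9, -0.0, 89.7]
wrist_force: [0.6, 0.5, 0.2]
opening: 0.0932
grasp_force: 0.0
```

Request:
drive_tool --rows '[{"translation": [0.5,-0.4,1],"twist": 0},{"translation": [0,0,0],"twist": 0}]'

```text
t: 12.85
ee_pos: [0.4505, 0.272, 0.0742]
ee_rot: [-179.9, 0.1, 89.8]
wrist_force: [0.3, -0.3, 0.8]
opening: 0.0929
grasp_force: 0.0
```

```bash
python3 - <<'E'
from h import *
s=bot.sense();print(s['t'],s['ee_pos'],s['ee_rot'])
im,P=snap('w5')
print(proj(P,[.451,.284,.01]))
E
```

```text
12.85 [0.4505 0.272  0.0742] [-179.8895    0.0561   89.7542]
(np.float64(280.07455711877054), np.float64(205.79014497594827))
```

View pics/w5.png

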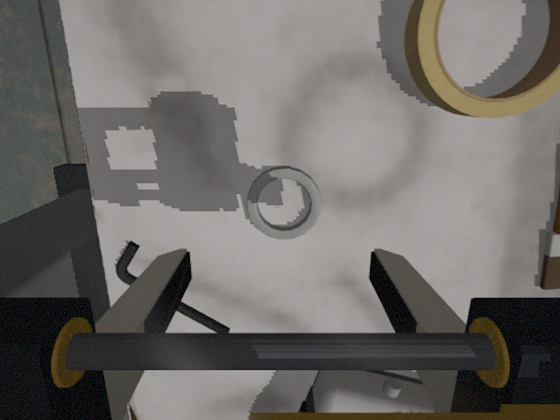

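The flange ring is centred near (284,201), between the fingers and about 10 mm ahead. The hex key runs from (130,245) to (228,330), so I'll check its clearance from the fingertip.

```bash
python3 - <<'E'
from h import *
P=np.load('pics/w5.npy',allow_pickle=True).item()
for u,v,z in [(284,201,.01),(130,242,0),(121,268,0),(228,331,0)]: print(ray(P,u,v,z))
im=cv2.imread('pics/w5.png');g=cv2.GaussianBlur(cv2.cvtColor(im,cv2.COLOR_BGR2GRAY),(3,3),0)
c=cv2.HoughCircles(g,cv2.HOUGH_GRADIENT,1,20,param1=60,param2=18,minRadius=22,maxRadius=42)
print(c[0][[150<k[1]<260 and 230<k[0]<340 for k in c[0]]])
E
```

```text
[0.4537 0.2874 0.01  ]
[0.3407 0.2535 0.    ]
[0.3312 0.2324 0.    ]
[0.4089 0.1764 0.    ]
[[284.5 202.5  36.6]]
```

Request:
drive_tool --rows '[{"translation": [0.4,0.1,0.6],"twist": 0},{"translation": [0.33,0.05,0.9],"twist": 0},{"translation": [0,0,1],"twist": 0},{"translation": [0,0,0.8],"twist": 0},{"translation": [0,0,0.2],"twist": 0}]'

```text
t: 13.52
ee_pos: [0.454, 0.2862, 0.0037]
ee_rot: [-179.9, 0.0, 89.7]
wrist_force: [-0.3, -1.0, -0.9]
opening: 0.0931
grasp_force: 0.0
```

Request:
drive_tool --rows '[{"translation": [0,0,0],"twist": 0},{"translation": [0,0,0],"twist": 0},{"translation": [0,0,0],"twist": 0},{"translation": [0,0,0],"twist": 0},{"translation": [0,0,0],"twist": 0}]' --jaw 40 --newtons 20

```text
t: 14.15
ee_pos: [0.4545, 0.2865, 0.0052]
ee_rot: [180.0, -0.0, 89.7]
wrist_force: [-0.5, 0.1, 2.3]
opening: 0.0506
grasp_force: 19.9
```

Request:
drive_tool --rows '[{"translation": [0,0,-1],"twist": 0},{"translation": [0,0,-1],"twist": 0},{"translation": [-0.5,0.2,-1],"twist": 0},{"translation": [-1,0.35,-1],"twist": 0},{"translation": [-1,0.35,-1],"twist": 0}]'

```text
t: 14.78
ee_pos: [0.4722, 0.2359, 0.1056]
ee_rot: [-180.0, 0.0, 89.7]
wrist_force: [-0.3, 0.2, -1.0]
opening: 0.0502
grasp_force: 19.9
```

Request:
drive_tool --rows '[{"translation": [-1,0.4,-1],"twist": 0},{"translation": [-1,0.4,-0.7],"twist": 0},{"translation": [-1,0.4,0],"twist": 0},{"translation": [-1,0.4,0],"twist": 0},{"translation": [-1,0.4,0],"twist": 0}]'

```text
t: 15.4
ee_pos: [0.5117, 0.1355, 0.139]
ee_rot: [-180.0, 0.0, 89.7]
wrist_force: [0.2, 0.2, -0.5]
opening: 0.0504
grasp_force: 19.9
```

Request:
drive_tool --rows '[{"translation": [-1,0.4,0],"twist": 0},{"translation": [-1,0.4,0],"twist": 0},{"translation": [-1,0.4,0],"twist": 0},{"translation": [-0.7,0.1,0.3],"twist": 0},{"translation": [0,0,0],"twist": 0}]'

```text
t: 16.02
ee_pos: [0.5367, 0.0615, 0.1323]
ee_rot: [-179.9, -0.0, 89.6]
wrist_force: [-0.4, 0.7, -1.0]
opening: 0.05
grasp_force: 19.9
```

```bash
python3 - <<'E'
from h import *
s=bot.sense();print(s['t'],s['ee_pos'],s['ee_rot'])
im,P=snap('w6')
z=s['ee_pos'][2]+.005
u,v=proj(P,[*s['ee_pos'][:2],z]);print('pred',u,v)
g=cv2.GaussianBlur(cv2.cvtColor(im,cv2.COLOR_BGR2GRAY),(3,3),0)
c=cv2.HoughCircles(g,cv2.HOUGH_GRADIENT,1,5,param1=60,param2=20,minRadius=25,maxRadius=70)
if c is not None:
  for k in c[0]:
    if abs(k[0]-u)<15 and abs(k[1]-v)<30: print(k,ray(P,k[0],k[1],z))
u,v=int(u),int(v);C=im[v-80:v+80,u-100:u+100]
print(u-100,v-80)
cv2.imwrite('pics/r6.png',np.clip(cv2.resize(C,None,fx=3.7,fy=3.7,interpolation=cv2.INTER_CUBIC)*1.5,0,255).astype('u1'))
# dark dot of the hub
print(proj(P,[.5385,.0615,.108]))
E
```

```text
16.025 [0.5367 0.0615 0.1323] [-179.9162   -0.0011   89.6204]
pred 278.86822516422023 269.06344038796783
[279.5 263.5  50.5] [0.537  0.0646 0.1373]
[280.5 255.5  38.6] [0.5375 0.069  0.1373]
[280.5 244.5  58.3] [0.5376 0.0749 0.1373]
[279.5 276.5  52.8] [0.5369 0.0573 0.1373]
[283.5 266.5  46.1] [0.539  0.0629 0.1373]
[274.5 256.5  48.3] [0.5345 0.0685 0.1373]
[272.5 241.5  62.8] [0.5336 0.0765 0.1373]
[281.5 287.5  62.8] [0.5379 0.0511 0.1373]
[271.5 252.5  46.3] [0.5331 0.0706 0.1373]
[273.5 268.5  42.9] [0.534  0.0619 0.1373]
[275.5 249.5  45.1] [0.5351 0.0722 0.1373]
[284.5 261.5  42.7] [0.5395 0.0657 0.1373]
[264.5 273.5  66.1] [0.5294 0.0591 0.1373]
[274.5 289.5  66.1] [0.5343 0.0499 0.1373]
[274.5 261.5  44.9] [0.5345 0.0657 0.1373]
[288.5 267.5  41.6] [0.5415 0.0624 0.1373]
[268.5 261.5  49.6] [0.5315 0.0657 0.1373]
[290.5 278.5  48.5] [0.5425 0.0562 0.1373]
[285.5 256.5  41.6] [0.54   0.0684 0.1373]
[268.5 256.5  50.5] [0.5316 0.0685 0.1373]
[268.5 266.5  38.5] [0.5315 0.063  0.1373]
[284.5 251.5  42.7] [0.5395 0.0711 0.1373]
[285.5 278.5  34.9] [0.54   0.0562 0.1373]
[290.5 259.5  37.2] [0.5425 0.0668 0.1373]
[289.5 251.5  44.1] [0.542  0.0711 0.1373]
[278.5 282.5  31.5] [0.5364 0.0539 0.1373]
[286.5 272.5  29.2] [0.5405 0.0596 0.1373]
[288.5 240.5  33.8] [0.5415 0.077  0.1373]
[285.5 283.5  29.7] [0.54   0.0533 0.1373]
[272.5 280.5  33.8] [0.5334 0.0551 0.1373]
[288.5 246.5  28.6] [0.5415 0.0738 0.1373]
[272.5 273.5  27.2] [0.5334 0.0591 0.1373]
[267.5 242.5  28.1] [0.5312 0.076  0.1373]
[271.5 246.5  26.8] [0.5331 0.0739 0.1373]
[264.5 279.5  33.8] [0.5293 0.0557 0.1373]
178 189
(np.float64(282.24113519687376), np.float64(245.6660446052837))
```

Request:
drive_tool --rows '[{"translation": [0,0.09,0.4],"twist": 0},{"translation": [0,0,0.4],"twist": 0},{"translation": [0,0,0.2],"twist": 0},{"translation": [0,0,0.1],"twist": 0},{"translation": [0,0,0],"twist": 0}]'

```text
t: 16.7
ee_pos: [0.539, 0.0621, 0.111]
ee_rot: [-180.0, -0.0, 89.7]
wrist_force: [0.1, -0.0, -0.8]
opening: 0.0502
grasp_force: 19.9
```

Request:
drive_tool --rows '[{"translation": [0,0,0.1],"twist": 0},{"translation": [0,0,0.05],"twist": 0},{"translation": [0,0,0],"twist": 0}]'

```text
t: 17.08
ee_pos: [0.539, 0.062, 0.108]
ee_rot: [-180.0, -0.0, 89.7]
wrist_force: [-0.0, -0.7, -0.5]
opening: 0.0502
grasp_force: 19.9
```

Request:
drive_tool --rows '[{"translation": [0,0,0.15],"twist": 0},{"translation": [0,0,0.15],"twist": 0},{"translation": [0,0,0.15],"twist": 0},{"translation": [0,0,0.1],"twist": 0},{"translation": [0,0,0],"twist": 0}]'

```text
t: 17.7
ee_pos: [0.539, 0.062, 0.0968]
ee_rot: [-180.0, 0.0, 89.7]
wrist_force: [0.2, -0.3, -1.5]
opening: 0.0501
grasp_force: 19.9
```

Request:
drive_tool --rows '[{"translation": [0,0,0.1],"twist": 0},{"translation": [0,0,0.1],"twist": 0},{"translation": [0,0,0],"twist": 0}]'

```text
t: 18.08
ee_pos: [0.5385, 0.062, 0.0926]
ee_rot: [-179.9, 0.0, 89.7]
wrist_force: [-2.2, 0.2, -2.0]
opening: 0.0503
grasp_force: 19.9
```

Request:
drive_tool --rows '[{"translation": [0,-0.02,0.1],"twist": 0},{"translation": [0,0,0.06],"twist": 0},{"translation": [0,0,0],"twist": 0}]'

```text
t: 18.45
ee_pos: [0.5384, 0.0621, 0.0896]
ee_rot: [-180.0, -0.0, 89.7]
wrist_force: [-2.0, 1.1, -1.5]
opening: 0.0502
grasp_force: 19.9
```

Request:
drive_tool --rows '[{"translation": [0,0,0],"twist": 0},{"translation": [0,0,0],"twist": 0},{"translation": [0,0,-1],"twist": 0},{"translation": [0,0,-1],"twist": 0},{"translation": [0,0,-1],"twist": 0}]' --jaw 100

```text
t: 19.08
ee_pos: [0.5389, 0.062, 0.1507]
ee_rot: [179.9, 0.0, 89.7]
wrist_force: [-0.3, 0.2, -0.4]
opening: 0.0919
grasp_force: 0.0
```

Request:
drive_tool --rows '[{"translation": [-1,0,0],"twist": 0},{"translation": [-1,0,0],"twist": 0},{"translation": [-1,0,0],"twist": 0},{"translation": [-1,0,0],"twist": 0},{"translation": [-1,0,0],"twist": 0}]'

```text
t: 19.7
ee_pos: [0.5379, -0.0396, 0.1496]
ee_rot: [-180.0, -0.0, 89.7]
wrist_force: [0.5, 0.3, -0.5]
opening: 0.0933
grasp_force: 0.0
```

Request:
drive_tool --rows '[{"translation": [-1,0,0],"twist": 0},{"translation": [-1,0,0],"twist": 0},{"translation": [-1,0,0],"twist": 0},{"translation": [-1,0,0],"twist": 0},{"translation": [-1,0,0],"twist": 0}]'

```text
t: 20.32
ee_pos: [0.5375, -0.1393, 0.1498]
ee_rot: [180.0, -0.0, 89.7]
wrist_force: [0.7, -0.1, 0.4]
opening: 0.093
grasp_force: 0.0
```

Request:
drive_tool --rows '[{"translation": [-1,0,0.5],"twist": 0},{"translation": [-1,0,0.5],"twist": 0},{"translation": [-0.7,0,0],"twist": 0},{"translation": [0,0,0],"twist": 0}]'

```text
t: 20.82
ee_pos: [0.5372, -0.1928, 0.1297]
ee_rot: [-180.0, -0.0, 89.6]
wrist_force: [-0.1, -0.8, -0.4]
opening: 0.0931
grasp_force: 0.0
```

```bash
python3 - <<'E'
from h import *
s=bot.sense();print(s['t'],s['ee_pos'],s['ee_rot'])
im,P=snap('w7')
# rectify z=.048 plane round cap; world x right, y up, 5 px/mm ; and the flange from the earlier side view left for later
c0=[.536,-.191];z=.048
w=np.array([[-.05,-.05],[.05,-.05],[.05,.05],[-.05,.05]])
src=np.float32([proj(P,[c0[0]+a,c0[1]+b,z]) for a,b in w]);dst=np.float32([[300+a*6e3,300-b*6e3] for a,b in w])
R=cv2.warpPerspective(im,cv2.getPerspectiveTransform(src,dst),(600,600),flags=cv2.INTER_CUBIC)
cv2.imwrite('pics/r7.png',np.clip(R*2.2,0,255).astype('u1'))
E
```

```text
20.825 [ 0.5372 -0.1928  0.1297] [-179.995    -0.0057   89.6206]
```

View pics/r7.png

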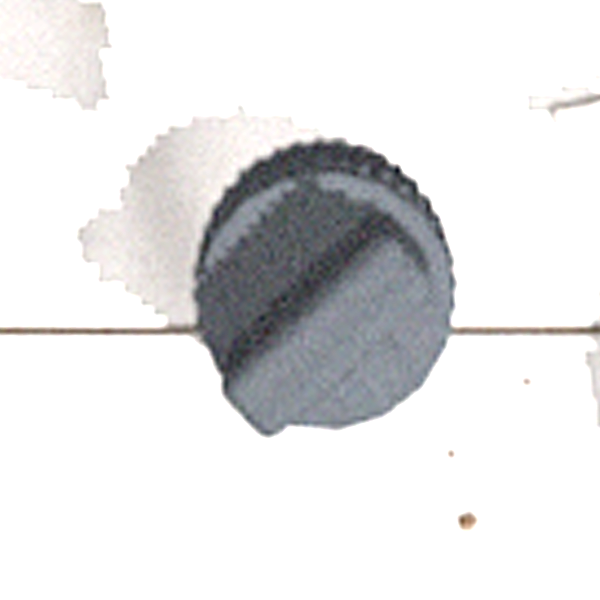

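The last picture shows the cap with its bar running at roughly 40° (world). The bar's upper top edge runs from (228,378) to (392,240), and the centre is near (0.541,−0.197). I'll refine this numerically with a silhouette fit and an edge line fit.

```bash
python3 - <<'E'
from h import *
from scipy.optimize import minimize
im=cv2.imread('pics/w7.png');P=np.load('pics/w7.npy',allow_pickle=True).item()
g=cv2.cvtColor(im,cv2.COLOR_BGR2GRAY)
u,v=map(int,proj(P,[.541,-.197,.03]));print(u,v)
m=(g<75).astype('u1')
n,l,st,ce=cv2.connectedComponentsWithStats(m);i=l[v,u];print(st[i]);m=(l==i).astype('u1')
m=cv2.morphologyEx(m,cv2.MORPH_CLOSE,np.ones((9,9)));m=cv2.morphologyEx(m,cv2.MORPH_OPEN,np.ones((9,9)))
t=np.linspace(0,6.283,60)
def mask(p):
    x,y,a=p; M=np.zeros(g.shape,'u1')
    B=[proj(P,[x+.024*np.cos(k),y+.024*np.sin(k),z]) for k in t for z in(0,.028)]
    c,s=np.cos(a),np.sin(a)
    K=[proj(P,[x+c*i-s*j,y+s*i+c*j,z]) for i in(-.02,.02) for j in(-.007,.007) for z in(.028,.048)]
    for q in(B,K): cv2.fillConvexPoly(M,cv2.convexHull((np.float32(q)*16).astype(int)),1,shift=4)
    return M
def cost(q):
    p=[q[0]/1000,q[1]/1000,np.radians(q[2])]
    M=mask(p); return 1-(M&m).sum()/(M|m).sum()
best=min((minimize(cost,[541,-197,a],method='Nelder-Mead',options=dict(initial_simplex=[[541,-197,a],[544,-197,a],[541,-194,a],[541,-197,a+8]])) for a in(34,40,46)),key=lambda r:r.fun)
print(best.x,best.fun)
# bar upper top edge: strongest dark->light in rectified view
R=cv2.GaussianBlur(cv2.cvtColor(cv2.imread('pics/r7.png'),cv2.COLOR_BGR2GRAY),(7,7),0).astype(float)
gy=cv2.Sobel(R,cv2.CV_64F,0,1,ksize=5)
pts=[]
for x in range(245,375):
    y0=378-(x-228)*138/164; ys=np.arange(int(y0)-14,int(y0)+15); k=ys[np.argmax(gy[ys,x])]; pts.append((x,k))
L=cv2.fitLine(np.float32(pts),cv2.DIST_HUBER,0,.01,.01).ravel();print(L,np.degrees(np.arctan(-L[1]/L[0])))
E
```

```text
284 212
[ 184  177  129   64 3013]
[ 539.8448 -198.0365   29.4468] 0.08861940298507465
[  0.7351  -0.6779 314.745  305.1096] 42.681427
```

```bash
python3 - <<'E'
from h import *
from scipy.optimize import minimize
im=cv2.imread('pics/w7.png');P=np.load('pics/w7.npy',allow_pickle=True).item()
g=cv2.GaussianBlur(cv2.cvtColor(im,cv2.COLOR_BGR2GRAY),(3,3),0)
t=np.linspace(0,6.283,60)
def mask(p):
    x,y,a=p; M=np.zeros(g.shape,'u1')
    B=[proj(P,[x+.024*np.cos(k),y+.024*np.sin(k),z]) for k in t for z in(0,.028)]
    c,s=np.cos(a),np.sin(a)
    K=[proj(P,[x+c*i-s*j,y+s*i+c*j,z]) for i in(-.02,.02) for j in(-.007,.007) for z in(.028,.048)]
    for q in(B,K): cv2.fillConvexPoly(M,cv2.convexHull((np.float32(q)*16).astype(int)),1,shift=4)
    return M
roi=cv2.dilate(mask([.541,-.197,.7]),np.ones((25,25)))
for th in(85,95,105):
    m=((g<th)&(roi>0)).astype('u1')
    m=cv2.morphologyEx(cv2.morphologyEx(m,cv2.MORPH_CLOSE,np.ones((5,5))),cv2.MORPH_OPEN,np.ones((11,11)))
    def cost(q):
        M=mask([q[0]/1000,q[1]/1000,np.radians(q[2])]); return 1-(M&m).sum()/(M|m).sum()
    r=min((minimize(cost,[541,-197,a],method='Nelder-Mead',options=dict(initial_simplex=[[541,-197,a],[544,-197,a],[541,-194,a],[541,-197,a+8]])) for a in(34,40,46)),key=lambda r:r.fun)
    print(th,m.sum(),cv2.boundingRect(m),r.x,r.fun)
s=bot.sense();print(s['ee_pos'])
E
```

```text
85 2944 (254, 177, 58, 62) [ 539.6418 -198.043    32.6539] 0.0883446993180409
95 3003 (253, 177, 60, 62) [ 539.7756 -197.1534   36.7693] 0.07347946897190494
105 3369 (242, 177, 71, 62) [ 539.1924 -197.1562   32.5283] 0.1426160337552742
[ 0.5373 -0.1922  0.1299]
```

Cap centre is about (0.5398, −0.1975), with the bar at about 41°. I'll align, turn clockwise to yaw 41 and descend.

Request:
drive_tool --rows '[{"translation": [-0.26,0.12,0.4],"twist": 0},{"translation": [0,0,0.7],"twist": 0.108},{"translation": [0,0,0.7],"twist": 0.108},{"translation": [0,0,0.7],"twist": 0.108},{"translation": [0,0,0.7],"twist": 0.108}]' --jaw 60

```text
t: 21.5
ee_pos: [0.5397, -0.1968, 0.0651]
ee_rot: [-180.0, -0.0, 50.5]
wrist_force: [1.4, -0.1, -0.1]
opening: 0.0562
grasp_force: 0.0
```

Request:
drive_tool --rows '[{"translation": [0,0,0.5],"twist": 0.108},{"translation": [0,0,0.6],"twist": 0},{"translation": [0,0,0.4],"twist": 0},{"translation": [0,0,0],"twist": 0}]'

```text
t: 22.0
ee_pos: [0.5394, -0.197, 0.0352]
ee_rot: [-179.9, 0.0, 41.2]
wrist_force: [0.6, 0.3, -0.0]
opening: 0.0556
grasp_force: 0.0
```

Request:
drive_tool --rows '[{"translation": [0,0,0.2],"twist": 0},{"translation": [0,0,0],"twist": 0}]'

```text
t: 22.25
ee_pos: [0.5396, -0.1972, 0.0318]
ee_rot: [180.0, -0.0, 41.1]
wrist_force: [0.1, 0.3, 0.1]
opening: 0.0553
grasp_force: 0.0
```

Request:
drive_tool --rows '[{"translation": [0,0,0],"twist": 0},{"translation": [0,0,0],"twist": 0},{"translation": [0,0,0],"twist": 0},{"translation": [0,0,0],"twist": 0},{"translation": [0,0,0],"twist": 0}]' --jaw 5 --newtons 20

```text
t: 22.88
ee_pos: [0.5396, -0.1972, 0.0319]
ee_rot: [180.0, -0.0, 41.1]
wrist_force: [0.2, -0.1, 0.3]
opening: 0.0137
grasp_force: 19.9
```

Request:
drive_tool --rows '[{"translation": [0,0,0],"twist": 0},{"translation": [0,0,0],"twist": 0}]' --newtons 40

```text
t: 23.12
ee_pos: [0.5396, -0.1972, 0.0319]
ee_rot: [180.0, -0.0, 41.1]
wrist_force: [-0.3, 0.4, 1.3]
opening: 0.0134
grasp_force: 39.9
```

The bar is gripped. I'll lift, turn to about 62.6°, and carry to above the spindle.

Request:
drive_tool --rows '[{"translation": [0,0,-1],"twist": 0},{"translation": [0,0,-1],"twist": 0},{"translation": [0,0,-1],"twist": -0.08},{"translation": [0,0,-1],"twist": -0.08},{"translation": [0,0,-1],"twist": -0.08}]'

```text
t: 23.75
ee_pos: [0.5393, -0.197, 0.1323]
ee_rot: [-180.0, 0.0, 62.9]
wrist_force: [0.0, 0.4, -1.3]
opening: 0.0136
grasp_force: 39.9
```

Request:
drive_tool --rows '[{"translation": [0.95,-0.5,-0.8],"twist": 0},{"translation": [0.95,-0.5,-0.8],"twist": 0},{"translation": [0.95,-0.5,0],"twist": 0},{"translation": [0.95,-0.5,0],"twist": 0},{"translation": [0.95,-0.5,0],"twist": 0}]'

```text
t: 24.38
ee_pos: [0.5383, -0.088, 0.1631]
ee_rot: [-179.9, 0.0, 62.7]
wrist_force: [0.3, -0.4, -0.8]
opening: 0.014
grasp_force: 39.9
```

Request:
drive_tool --rows '[{"translation": [0.95,-0.5,0],"twist": 0},{"translation": [0.95,-0.5,0],"twist": 0},{"translation": [0.95,-0.5,0],"twist": 0},{"translation": [0.95,-0.5,0],"twist": 0},{"translation": [0.95,-0.5,0],"twist": 0}]'

```text
t: 25.0
ee_pos: [0.5372, 0.0192, 0.163]
ee_rot: [-179.9, 0.0, 62.7]
wrist_force: [0.0, 0.4, -1.3]
opening: 0.0137
grasp_force: 39.9
```

Request:
drive_tool --rows '[{"translation": [0.95,-0.5,0],"twist": 0},{"translation": [0.9,-0.5,0],"twist": 0},{"translation": [0,0,0],"twist": 0}]'

```text
t: 25.38
ee_pos: [0.5364, 0.0613, 0.1631]
ee_rot: [-179.9, 0.0, 62.8]
wrist_force: [1.2, -0.3, -1.4]
opening: 0.0134
grasp_force: 39.9
```

```bash
python3 - <<'E'
from h import *
s=bot.sense();print(s['t'],s['ee_pos'],s['ee_rot'])
im,P=snap('w8')
# knurled body top edge arc ahead of the bar: darkest/brightest radial edge around predicted body, camera side
yaw=np.radians(s['ee_rot'][2]);X=s['ee_pos']
g=cv2.GaussianBlur(cv2.cvtColor(im,cv2.COLOR_BGR2GRAY),(5,5),0).astype(float)
z=X[2]-.004
pts=[]
for a in np.radians(np.arange(-70,71,5)):
    # from outside inwards along ray in tool frame about tool x axis; first strong change
    rs=np.arange(.034,.014,-.0002)
    q=[proj(P,[X[0]+r*np.cos(yaw+a),X[1]+r*np.sin(yaw+a),z]) for r in rs]
    p=cv2.remap(g.astype('f4'),np.float32([[k[0] for k in q]]),np.float32([[k[1] for k in q]]),1).ravel()
    d=np.gradient(p);i=np.argmin(d);pts.append((np.degrees(a),rs[i]*1000,d[i],p[0],p[-1]))
print(np.round(pts,1))
E
```

```text
25.375 [0.5364 0.0613 0.1631] [-179.9308    0.0328   62.7895]
[[-70.   24.8 -16.8 183.5  93. ]
 [-65.   25.2 -15.6 183.4  93. ]
 [-60.   25.6 -17.4 182.   85.4]
 [-55.   26.2 -16.  182.   62.8]
 [-50.   27.2 -10.6 181.2  45.2]
 [-45.   27.6 -11.2 171.2  44.3]
 [-40.   28.4 -13.2 128.   44. ]
 [-35.   29.2 -12.2 149.7  39.5]
 [-30.   30.2  -8.4 150.3  35. ]
 [-25.   30.   -8.4 135.4  36.3]
 [-20.   30.8 -14.7  84.5  36. ]
 [-15.   31.2 -14.3 145.   35.7]
 [-10.   31.4 -14.5 155.1  35.2]
 [ -5.   31.2 -13.2 150.1  36. ]
 [  0.   31.6 -12.7 149.7  34.4]
 [  5.   31.2  -8.8 117.   35. ]
 [ 10.   31.   -8.9 102.1  35. ]
 [ 15.   30.6  -6.9 121.5  34.1]
 [ 20.   30.2  -7.3  96.7  34.6]
 [ 25.   29.6  -8.3  87.5  33.6]
 [ 30.   28.8  -7.6  78.   38.7]
 [ 35.   28.4  -4.6 102.9  44.8]
 [ 40.   27.4  -5.7 125.   44. ]
 [ 45.   26.4  -9.6 123.4  44. ]
 [ 50.   25.6 -11.4 125.   44.9]
 [ 55.   25.  -10.4 122.2  58.6]
 [ 60.   24.4 -15.8 134.1  78.1]
 [ 65.   24.2 -17.4 169.6  92. ]
 [ 70.   23.4 -18.6 185.   93.7]]
```

```bash
python3 - <<'E'
from h import *
from scipy.optimize import least_squares
s=bot.sense();X=s['ee_pos'];yaw=np.radians(s['ee_rot'][2])
im=cv2.imread('pics/w8.png');P=np.load('pics/w8.npy',allow_pickle=True).item()
g=cv2.GaussianBlur(cv2.cvtColor(im,cv2.COLOR_BGR2GRAY),(5,5),0).astype('f4')
z=X[2]-.004;pts=[]
for a in np.radians(np.arange(-75,76,3)):
    rs=np.arange(.034,.014,-.0002)
    q=np.float32([proj(P,[X[0]+r*np.cos(yaw+a),X[1]+r*np.sin(yaw+a),z]) for r in rs])
    p=cv2.remap(g,q[None,:,0].copy(),q[None,:,1].copy(),1).ravel()
    i=np.argmin(np.gradient(p));pts.append(q[i])
t=np.linspace(0,2*np.pi,180)
def res(o):
    cx=X[0]+(np.cos(yaw)*o[0]+np.sin(yaw)*o[1])/1000; cy=X[1]+(np.sin(yaw)*o[0]-np.cos(yaw)*o[1])/1000
    r=(24+o[2])/1000
    H=cv2.convexHull(np.float32([proj(P,[cx+r*np.cos(k),cy+r*np.sin(k),X[2]+h]) for k in t for h in(-.004,-.032)]))
    return [cv2.pointPolygonTest(H,(float(u),float(v)),True) for u,v in pts]
r=least_squares(res,[0,0,0],loss='soft_l1',diff_step=1e-2,x_scale=1);print(r.x,np.std(r.fun))
r=least_squares(lambda o:res([o[0],o[1],0]),[.5,.5],loss='soft_l1',diff_step=.05);print(r.x,np.std(r.fun))
E
```

```text
[0. 0. 0.] 0.7837373353260707
[-0.1326  0.1047] 0.7222276455268575
```

The cap is centred in the grip. I'll correct by 1.5 mm and lower.

Request:
drive_tool --rows '[{"translation": [0.07,0.065,0.5],"twist": 0},{"translation": [0,0,0.5],"twist": 0},{"translation": [0,0,0.15],"twist": 0},{"translation": [0,0,0.1],"twist": 0},{"translation": [0,0,0],"twist": 0}]'

```text
t: 26.05
ee_pos: [0.539, 0.0601, 0.1388]
ee_rot: [180.0, 0.0, 62.7]
wrist_force: [0.1, 0.2, -2.1]
opening: 0.0139
grasp_force: 39.9
```

Request:
drive_tool --rows '[{"translation": [0,0,0.06],"twist": 0},{"translation": [0,0,0.06],"twist": 0},{"translation": [0,0,0],"twist": 0}]'

```text
t: 26.42
ee_pos: [0.5389, 0.0602, 0.1364]
ee_rot: [-180.0, 0.0, 62.7]
wrist_force: [-0.5, 0.1, -2.0]
opening: 0.0135
grasp_force: 39.9
```

Request:
drive_tool --rows '[{"translation": [0.04,-0.045,0],"twist": 0},{"translation": [0,0,0.06],"twist": 0},{"translation": [0,0,0.06],"twist": 0},{"translation": [0,0,0],"twist": 0}]'

```text
t: 26.92
ee_pos: [0.5385, 0.0613, 0.1339]
ee_rot: [-180.0, 0.0, 62.7]
wrist_force: [-0.1, 0.0, -0.5]
opening: 0.0134
grasp_force: 39.9
```

Request:
drive_tool --rows '[{"translation": [0,0,0.06],"twist": 0},{"translation": [0,0,0.06],"twist": 0},{"translation": [0,0,0.05],"twist": 0},{"translation": [0,0,0],"twist": 0}]'

```text
t: 27.42
ee_pos: [0.5384, 0.0613, 0.1305]
ee_rot: [-180.0, 0.0, 62.7]
wrist_force: [-0.3, -0.4, -0.8]
opening: 0.0136
grasp_force: 39.9
```

Request:
drive_tool --rows '[{"translation": [0,0,0.06],"twist": 0},{"translation": [0,0,0.05],"twist": 0},{"translation": [0,0,0],"twist": 0}]'

```text
t: 27.8
ee_pos: [0.5384, 0.0613, 0.1283]
ee_rot: [-180.0, 0.0, 62.7]
wrist_force: [-0.7, -0.9, -1.3]
opening: 0.014
grasp_force: 39.9
```

Request:
drive_tool --rows '[{"translation": [0,0,0.06],"twist": 0},{"translation": [0,0,0.06],"twist": 0},{"translation": [0,0,0],"twist": 0}]'

```text
t: 28.18
ee_pos: [0.5384, 0.0613, 0.1259]
ee_rot: [-180.0, 0.0, 62.7]
wrist_force: [-0.4, -0.9, -1.7]
opening: 0.0136
grasp_force: 39.9
```

The slots are on the pins: it dropped 4.5 mm past the pin tops with no force. Now I'll press.

Request:
drive_tool --rows '[{"translation": [0,0,0.06],"twist": 0},{"translation": [0,0,0.06],"twist": 0},{"translation": [0,0,0.05],"twist": 0},{"translation": [0,0,0],"twist": 0}]'

```text
t: 28.68
ee_pos: [0.5386, 0.0613, 0.1234]
ee_rot: [180.0, -0.0, 62.7]
wrist_force: [-6.2, -1.4, 8.7]
opening: 0.0137
grasp_force: 40.0
```

Request:
drive_tool --rows '[{"translation": [-0.015,-0.025,0.07],"twist": 0},{"translation": [0,0,0.06],"twist": 0},{"translation": [0,0,0.06],"twist": 0},{"translation": [0,0,0],"twist": 0}]'

```text
t: 29.18
ee_pos: [0.5385, 0.0613, 0.1201]
ee_rot: [179.9, -0.0, 62.7]
wrist_force: [-4.1, -0.5, 12.5]
opening: 0.0132
grasp_force: 40.0
```

Depth by force is about 5.8 mm. I'll press 0.8 mm more, then turn clockwise in stages.

Request:
drive_tool --rows '[{"translation": [0,0,0.04],"twist": 0},{"translation": [0,0,0],"twist": 0.05},{"translation": [0,0,0],"twist": 0.05},{"translation": [0,0,0],"twist": 0.05},{"translation": [0,0,0],"twist": 0}]'

```text
t: 29.8
ee_pos: [0.5388, 0.0612, 0.1194]
ee_rot: [179.9, -0.1, 49.1]
wrist_force: [-3.2, -1.8, 12.9]
opening: 0.0137
grasp_force: 39.9
```

```bash
python3 -c "
from h import *
s=bot.sense();print(s['ee_pos'],s['ee_rot'],s['wrist_force'],s['moment'])"
```

```text
[0.5388 0.0612 0.1194] [179.8812  -0.0793  49.1386] [-3.1896 -1.8087 12.904 ] [-0.4171  0.7173  0.0518]
```

Request:
drive_tool --rows '[{"translation": [0,0,0],"twist": 0.06},{"translation": [0,0,0],"twist": 0.06},{"translation": [0,0,0],"twist": 0.06},{"translation": [0,0,0],"twist": 0.06},{"translation": [0,0,0],"twist": 0}]'

```text
t: 30.42
ee_pos: [0.5389, 0.0612, 0.1195]
ee_rot: [179.9, -0.1, 27.5]
wrist_force: [-3.4, -1.4, 12.7]
opening: 0.0135
grasp_force: 39.9
```

```bash
python3 -c "
from h import *
s=bot.sense();print(s['ee_pos'],s['ee_rot'],s['wrist_force'],s['moment'])"
```

```text
[0.5389 0.0612 0.1195] [179.917   -0.1264  27.5267] [-3.4412 -1.4073 12.6724] [-0.3653  0.6425  0.033 ]
```

Request:
drive_tool --rows '[{"translation": [0,0,0],"twist": 0.04},{"translation": [0,0,0],"twist": 0.04},{"translation": [0,0,0],"twist": 0.03},{"translation": [0,0,0],"twist": 0}]'

```text
t: 30.92
ee_pos: [0.5389, 0.0611, 0.1195]
ee_rot: [179.9, -0.1, 17.7]
wrist_force: [-3.0, -2.7, 12.7]
opening: 0.0139
grasp_force: 39.9
```

```bash
python3 -c "
from h import *
s=bot.sense();print(s['ee_pos'],s['ee_rot'],s['wrist_force'],s['moment'])"
```

```text
[0.5389 0.0611 0.1195] [179.9296  -0.1421  17.6675] [-3.0101 -2.7056 12.7242] [-0.4866  0.6405  0.1422]
```

Request:
drive_tool --rows '[{"translation": [0,0,0],"twist": 0.02},{"translation": [0,0,0],"twist": 0.01},{"translation": [0,0,0],"twist": 0}]'

```text
t: 31.3
ee_pos: [0.5389, 0.0611, 0.1195]
ee_rot: [179.9, -0.1, 15.0]
wrist_force: [-2.7, -2.4, 12.5]
opening: 0.0136
grasp_force: 39.9
```

```bash
python3 -c "
from h import *
s=bot.sense();print(s['ee_pos'],s['ee_rot'],s['wrist_force'],s['moment'])"
```

```text
[0.5389 0.0611 0.1195] [179.9353  -0.1405  14.9965] [-2.7486 -2.3678 12.4758] [-0.4653  0.6435  0.1115]
```

No stop felt yet. I'll continue.

Request:
drive_tool --rows '[{"translation": [0,0,0],"twist": 0.02},{"translation": [0,0,0],"twist": 0.015},{"translation": [0,0,0],"twist": 0}]'

```text
t: 31.68
ee_pos: [0.5387, 0.0611, 0.1194]
ee_rot: [179.9, -0.1, 11.9]
wrist_force: [-3.4, -2.8, 12.4]
opening: 0.0137
grasp_force: 40.0
```

```bash
python3 -c "
from h import *
s=bot.sense();print(s['ee_pos'],s['ee_rot'],s['wrist_force'],s['moment'])"
```

```text
[0.5387 0.0611 0.1194] [179.9399  -0.1213  11.8575] [-3.4058 -2.8235 12.3623] [-0.51    0.7773  0.2164]
```

Request:
drive_tool --rows '[{"translation": [0,0,0],"twist": 0.02},{"translation": [0,0,0],"twist": 0.01},{"translation": [0,0,0],"twist": 0}]'

```text
t: 32.05
ee_pos: [0.5384, 0.061, 0.1194]
ee_rot: [179.9, -0.1, 9.2]
wrist_force: [-5.3, -2.7, 13.8]
opening: 0.0138
grasp_force: 40.0
```

```bash
python3 -c "
from h import *
s=bot.sense();print(s['ee_pos'],s['ee_rot'],s['wrist_force'],s['moment'])"
```

```text
[0.5384 0.061  0.1194] [179.941   -0.077    9.1755] [-5.3004 -2.6744 13.8268] [-0.6438  1.0125  0.3361]
```

The moment is rising, so it's at the stop (about 53°). I'll let it rise into the notches.

Request:
drive_tool --rows '[{"translation": [0,0,-0.06],"twist": 0},{"translation": [0,0,-0.06],"twist": 0},{"translation": [0,0,-0.03],"twist": 0},{"translation": [0,0,0],"twist": 0}]'

```text
t: 32.55
ee_pos: [0.5381, 0.061, 0.1215]
ee_rot: [180.0, -0.0, 9.2]
wrist_force: [-4.8, -3.7, 7.5]
opening: 0.0139
grasp_force: 40.0
```

```bash
python3 -c "
from h import *
s=bot.sense();print(s['ee_pos'],s['ee_rot'],s['wrist_force'],s['moment'])"
```

```text
[0.5381 0.061  0.1215] [179.9639  -0.0242   9.1591] [-4.8213 -3.6932  7.5432] [-0.6352  0.6687  0.1891]
```

Request:
drive_tool --rows '[{"translation": [0,0,-0.04],"twist": 0},{"translation": [0,0,-0.02],"twist": 0},{"translation": [0,0,0],"twist": 0}]'

```text
t: 32.92
ee_pos: [0.538, 0.0611, 0.1223]
ee_rot: [180.0, -0.0, 9.1]
wrist_force: [-2.9, -4.7, 3.9]
opening: 0.0135
grasp_force: 39.9
```

The rise has stalled at about 3 mm while the load fades, so the pins are in the notches. I'll release and retreat, then check by camera.

Request:
drive_tool --rows '[{"translation": [0,0,-0.03],"twist": 0},{"translation": [0,0,0],"twist": 0},{"translation": [0,0,0],"twist": 0},{"translation": [0,0,0],"twist": 0},{"translation": [0,0,0],"twist": 0}]' --jaw 60

```text
t: 33.55
ee_pos: [0.5379, 0.0613, 0.1228]
ee_rot: [-180.0, -0.0, 9.1]
wrist_force: [-0.2, 0.1, 0.5]
opening: 0.0548
grasp_force: 0.0
```

Request:
drive_tool --rows '[{"translation": [0,0,-0.5],"twist": 0},{"translation": [0,0,-1],"twist": 0},{"translation": [0,0,-1],"twist": 0},{"translation": [0,0,-1],"twist": 0},{"translation": [0,0,0],"twist": 0}]'

```text
t: 34.17
ee_pos: [0.5387, 0.0613, 0.1945]
ee_rot: [180.0, -0.2, 9.1]
wrist_force: [-0.3, -0.2, -0.5]
opening: 0.0561
grasp_force: 0.0
```

```bash
python3 - <<'E'
from h import *
s=bot.sense();print(s['t'],s['ee_pos'],s['ee_rot'],s['wrist_force'])
im,P=snap('w9')
# bar top edges + heights: fit bar angle/height by line segments in the wrist view
g=cv2.cvtColor(im,cv2.COLOR_BGR2GRAY)
def R(z,n):
    c0=[.538,.0615];w=np.array([[-.05,-.05],[.05,-.05],[.05,.05],[-.05,.05]])
    src=np.float32([proj(P,[c0[0]+a,c0[1]+b,z]) for a,b in w]);dst=np.float32([[300+a*6e3,300-b*6e3] for a,b in w])
    return cv2.warpPerspective(im,cv2.getPerspectiveTransform(src,dst),(600,600),flags=cv2.INTER_CUBIC)
r=R(.139,'');cv2.imwrite('pics/r9.png',r)
q=cv2.createCLAHE(3,(4,4)).apply(cv2.GaussianBlur(cv2.cvtColor(r,cv2.COLOR_BGR2GRAY),(5,5),0))
L=cv2.HoughLinesP(cv2.Canny(q,40,110),1,np.pi/360,45,minLineLength=110,maxLineGap=8)
for a,b,c,d in (L[:,0] if L is not None else []):print(a,b,c,d,round(np.degrees(np.arctan2(b-d,c-a)),1))
E
```

```text
34.175 [0.5387 0.0613 0.1945] [179.9761  -0.1836   9.1369] [-0.3295 -0.2207 -0.5345]
0 51 154 83 -11.7
```

Pictures are used up, so I'll check by touch: shut the fingers and feel the height of the bar top lightly. Locked should be about 0.139, unlocked 0.142 or higher.

Request:
drive_tool --rows '[{"translation": [0,0,0],"twist": 0},{"translation": [0,0,0.3],"twist": 0},{"translation": [0,0,0.7],"twist": 0},{"translation": [0,0,0.8],"twist": 0},{"translation": [0,0,0.65],"twist": 0}]' --jaw 0 --newtons 5

```text
t: 34.85
ee_pos: [0.5375, 0.0613, 0.1422]
ee_rot: [-180.0, 0.1, 9.1]
wrist_force: [0.1, 0.5, -0.4]
opening: 0.0102
grasp_force: 0.0
```

Request:
drive_tool --rows '[{"translation": [0,0,0.05],"twist": 0},{"translation": [0,0,0],"twist": 0}]'

```text
t: 35.1
ee_pos: [0.5381, 0.0613, 0.1429]
ee_rot: [180.0, -0.0, 9.1]
wrist_force: [0.6, -0.2, 0.7]
opening: 0.0006
grasp_force: 0.0
```

Request:
drive_tool --rows '[{"translation": [0,0,0.05],"twist": 0},{"translation": [0,0,0],"twist": 0}]'

```text
t: 35.35
ee_pos: [0.538, 0.0613, 0.1421]
ee_rot: [180.0, -0.0, 9.1]
wrist_force: [-0.3, 0.5, 0.4]
opening: 0.0005
grasp_force: 0.0
```

Request:
drive_tool --rows '[{"translation": [0,0,0.04],"twist": 0},{"translation": [0,0,0],"twist": 0}]'

```text
t: 35.6
ee_pos: [0.5379, 0.0613, 0.1411]
ee_rot: [180.0, -0.0, 9.1]
wrist_force: [0.1, 0.5, 0.4]
opening: 0.0007
grasp_force: 0.0
```

Request:
drive_tool --rows '[{"translation": [0,0,0.04],"twist": 0},{"translation": [0,0,0],"twist": 0}]'

```text
t: 35.85
ee_pos: [0.5379, 0.0613, 0.1402]
ee_rot: [-180.0, 0.0, 9.1]
wrist_force: [0.3, -0.1, -0.4]
opening: 0.0006
grasp_force: 0.0
```

Request:
drive_tool --rows '[{"translation": [0,0,0.04],"twist": 0},{"translation": [0,0,0],"twist": 0}]'

```text
t: 36.1
ee_pos: [0.5379, 0.0613, 0.1393]
ee_rot: [-180.0, 0.0, 9.1]
wrist_force: [-0.4, 0.4, -0.3]
opening: 0.0003
grasp_force: 0.0
```

Request:
drive_tool --rows '[{"translation": [0,0,0.03],"twist": 0},{"translation": [0,0,0],"twist": 0}]'

```text
t: 36.35
ee_pos: [0.5379, 0.0613, 0.1389]
ee_rot: [180.0, -0.0, 9.1]
wrist_force: [-0.7, -0.6, 0.7]
opening: 0.0004
grasp_force: 0.4
```

The bar top is at 0.139, the locked height. I'll retreat and hand in.

Request:
drive_tool --rows '[{"translation": [0,0,-0.5],"twist": 0},{"translation": [0,0,-1],"twist": 0},{"translation": [0,0,-1],"twist": 0},{"translation": [0,0,-1],"twist": 0},{"translation": [0,0,0],"twist": 0}]'

```text
t: 36.98
ee_pos: [0.5386, 0.0614, 0.2105]
ee_rot: [180.0, -0.2, 9.1]
wrist_force: [-0.9, -0.3, 0.2]
opening: 0.0007
grasp_force: 0.0
```

```bash
python3 -c "
from cell import bot
print(bot.sense()['wrist_force']);print(bot.hand_in())"
```

```text
[-0.90779716 -0.26966336  0.16439895]
the job is handed in; nothing more can be done
None
```

The spindle is made up in order (wheel, clamp flange, cap), the cap turned about 53° to the stop and found by touch at its locked height after letting go; the job is handed in at about 37 s, with no verdict returned.

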